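# Close and lock the fuse-bay cover of an alternator tester

### The arm

A 6-joint arm with a two-finger parallel gripper is mounted at the origin on the work surface. World frame = base frame: x ahead of the robot, y to its left, z up, the work surface at z = 0. Lengths are in m, angles in degrees, forces in N, time in s.
With the tool pointing down it reaches from about 0.4 to 0.825 m from the base axis. Payload 7 kg.
Tool frame: the origin (TCP) lies midway between the tips of the shut fingers; the grasp point (between the pads) lies 19 mm behind it; z points along the fingers, y is the direction in which the jaws open and shut (so a half turn about z gives the same grasp; the last joint's range is limited). The gripper opens to 88 mm and grips with 3 to 60 N. Pads are 19 mm wide; open, the fingers measure 130 mm over their backs; the gripper's body (78 mm by 193 mm) begins 47 mm behind the grasp point.
Start: joints at [-51.618, 20.546, 0.682, 0, -70.136, -16.507], TCP at [0.251, -0.626, 0.227] pointing down, gripper open.
Joint ranges: [-176.03, 176.03], [-82.01, 121.73], [-58.28, 71.71], [-173.87, 95.51], [-174.79, -0.11], [-173.66, 173.66]. Speed limits (degrees/s): [136.94, 136.94, 172.46, 180, 180, 180].

### API

Orientations are given as a 3x3 rotation matrix whose columns are the frame's x, y, z axes.
In Python, from rig import robot gives the robot as it stands. Calls block until the motion is done:
- robot.goto(position, orientation): joint-space move of the TCP to a pose.
- robot.servo_line(position, ori=None, speed=0.15): straight line of the TCP; ori=None keeps the orientation; speed is the mean speed in m/s.
- robot.movej(angles): joint-space move.
- robot.move_gripper(opening): opening from 0.0 (shut) to 1.0 (fully open); the grip force is fixed at half the most; returns when the fingers have stopped.
- robot.dwell(seconds).
- robot.ik(position, orientation): joint angles nearest the present ones, or None.
- robot.grab_frame(name): name is "scene" or "top" or "wrist"; returns (picture, depth): 420x560x3 uint8, red, green, blue; 420x560 float32, m along the optical axis (not along the pixel's ray), 0 where there is no reading.
- robot.camera_info(name): a dict with "vfov" (degrees; the focal length in pixels is half the picture's height over the tangent of half this angle, whatever the lens; pixels are square), "cx", "cy" (the principal point, pixels), "view" (4x4, takes a point from world to camera coordinates); the wrist camera has in their place "T_tool_cam" (4x4, takes a point from camera to tool coordinates, whose origin is the TCP and whose axes are the flange's). Camera axes: x right, y down, z forward; pixel columns grow to the right and rows downward; lengths in m; the calibration is good to about 2 mm. A picture is of the moment at which its call begins: read the wrist's pose just before it. camera_info takes no time and is no camera call.
A pose or a line that the arm cannot do raises robot.Unreachable and nothing moves.
- robot.job_done(): hands the job in, once; it reports no verdict.
Readings, each from a call of its own:
- robot.read_t(): time.
- robot.read_qpos(): joint angles.
- robot.read_qvel(): joint speeds.
- robot.read_effort(): joint torques, N m.
- robot.read_position(): TCP position.
- robot.read_tcp_rot(): TCP orientation.
- robot.read_force(): force on the tool from outside, world axes, zero at the start.
- robot.read_ft_torque(): the same for the moment, N m.
- robot.read_grip_width(): opening from 0.0 (shut) to 1.0 (fully open).
Only numpy, scipy, OpenCV 4.12 (cv2) and the standard library are available. Lean on these libraries where they do the work, as an engineer would, in place of code of your own. Each camera call takes 0.05 s, during which the arm holds its last target.

### The job

Close the fuse-bay cover on top of the blue alternator tester and lock it: with the fingertips in the slot of its round quarter-turn fastener, push the cover down flush, keep it down, and turn the slot a quarter turn clockwise until it stops in line with the green dots, so that the cover stays shut by itself. Then take the hand away. This is fingertip work: do not lift the cover, and do not pick up or disturb the tools and parts lying about.

Things in the scene. Friction and masses are not known exactly. Their poses are not given: they have to be found in the camera images.
- tester: Blue sheet-steel instrument box, fixed to the bench: 320 deep (x) x 420 wide (y) x 150 high, face with meters to -x. Origin: centre of its underside, z up. Its flat deck is 150 above the bench. The pale grey cover lies in the deck's opening, 228 (x) x 220 (y), centred on y = -50; cover's hinge line along y at x = +90, z = 150; the cover's free edge is on the -x side. Lengths in mm.
- cover (a joint): Angle of the cover about its hinge, rad. 0 = flush with the deck (a firm stop); it stands open at 0.13 to 0.24. Positive raises the free edge. A spring and a stiff hinge hold it ajar: pushing it shut takes about 7 N at the fastener, and once let go unlocked it rises again to about 0.1.
- fastener (a joint): Turn of the quarter-turn fastener, rad, clockwise seen from above. 0 = unlocked (slot along the hinge line, on the red dots), 1.571 = locked (slot square to the hinge, on the green dots; hard stop). Starts at 0 to 0.3. It turns stiffly (0.1 N m) and stays where left. From about 0.9 on its cam runs under a catch inside and holds the cover down, if that is within 5 mm of flush.
- turn_plate: Round aluminium plate of the fastener, 84 across, set in the cover 165 from the hinge line, rim 4 above the cover's face. A straight slot runs across it: 30 wide, 76 long, 19 deep, closed at the ends, flat floor. Origin: centre of the slot's floor, 15 below the cover's face. x runs along the slot, z out of the cover. It tilts with the cover and turns with the fastener.
- pulley: Loose steel V-belt pulley, 62 across, 34 high, on the tester's deck left of the cover. Origin: centre of its underside. Leave it.
- wrench: Loose steel spanner, 180 long, 8 thick, on the tester's deck behind the hinge. Origin: its middle, underside. Leave it.
- bearing: Loose ball bearing, a steel ring 52 across, 15 high, on the bench beside the tester. Origin: centre of its underside. Leave it.
- spray_can: Loose yellow spray can with red cap, 66 across, 190 high, on the bench beside the tester. Origin: centre of its underside. Leave it.
- grease_jar: Loose jar with black lid, 70 across, 75 high, on the bench beside the tester. Origin: centre of its underside. Leave it.
- rotor: Loose alternator rotor standing on end, 90 across, 106 high with its shaft, on the bench beside the tester. Origin: centre of its underside. Leave it.
- screwdriver: Loose screwdriver with green handle, 200 long, 26 thick, on the bench to the right of the tester. Origin: its middle, underside. Leave it.

How it is judged (in metres and radians):
On the way, in this order (a step that is already met when the one before it is completed fails the run):
1. the cover is pushed down while the fastener is still unlocked (value of joint cover below 0.03 rad and value of joint fastener below 0.9 rad), for 0.1 s.
2. the fingers, in the slot, turn the fastener to its locked stop (value of joint fastener above 1.45 rad and contact force between the fingers and turn_plate above 0.3 N), for 0.02 s.
At the end, for the whole second after the job is handed in: The cover is flush (within 0.015 rad, 2.5 mm at the fastener) and still, and the fastener stands locked, within 0.12 rad of its stop, with the hand away from everything (value of joint cover below 0.015 rad and value of joint fastener above 1.45 rad and linear speed of turn_plate below 0.01 m/s); the robot touches nothing.
It fails at once if the cover is lifted further open (value of joint cover above 0.32 rad).
It fails at once if a tool or part lying about is picked up or disturbed (moved more than 20 mm) (distance of any of pulley, wrench, bearing, spray_can, grease_jar, rotor, screwdriver from where it was at the start of the episode above 0.02 m).
It also fails if it takes over 40 s, if anything falls off the work surface, if the arm or the gripper's body presses on something with over 40 N, if the wrist force passes 120 N, or if a joint passes its speed limit or range.

## Working session

There is one attempt and no reset: what is moved stays moved. The work goes in short steps, each a Python script; the robot and the scene stay as the last script left them, time stands still between calls to the robot, and variables do not carry over. Pictures are saved under pics/ and viewed, and the job is handed in when it is done.

```bash
ls; mkdir -p pics
python3 - <<'E'
from rig import robot
import cv2, numpy as np
for n in ["scene","top","wrist"]:
    im,d=robot.grab_frame(n); cv2.imwrite(f"pics/{n}0.png",im[:,:,::-1]); np.save(f"pics/{n}0.npy",d)
    print(n,{k:np.round(v,4).tolist() for k,v in robot.camera_info(n).items() if not isinstance(v,str)})
print(robot.read_t(),robot.read_position(),robot.read_tcp_rot(),robot.read_grip_width())
E
```

```text
pics
scene {'vfov': 56.1687, 'cx': 275.9052, 'cy': 206.8542, 'view': [[-0.8828, 0.4698, 0.0051, 0.5139], [0.2808, 0.5362, -0.796, -0.0477], [-0.3767, -0.7013, -0.6053, 1.3875], [0.0, 0.0, 0.0, 1.0]]}
top {'vfov': 56.0579, 'cx': 283.2354, 'cy': 202.7133, 'view': [[0.0192, -0.9998, -0.0088, -0.051], [-0.9931, -0.018, -0.1162, 0.5511], [0.116, 0.0109, -0.9932, 1.2034], [0.0, 0.0, 0.0, 1.0]]}
wrist {'vfov': 62.1859, 'cx': 281.5851, 'cy': 208.3397, 'T_tool_cam': [[-0.0011, -0.9635, -0.2676, 0.0725], [1.0, -0.0011, 0.0, -0.0003], [-0.0003, -0.2676, 0.9635, -0.158], [0.0, 0.0, 0.0, 1.0]]}
0.15 [ 0.25130038 -0.62608018  0.22586495] [[-9.28025432e-01 -3.72516321e-01 -6.23358971e-04]
 [-3.72516805e-01  9.28024794e-01  1.10096698e-03]
 [ 1.68364410e-04  1.25393705e-03 -9.99999200e-01]] 1.000119784013567
```

View pics/top0.png

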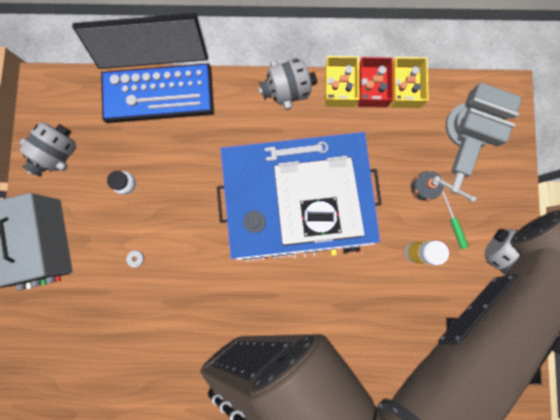

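View pics/scene0.png

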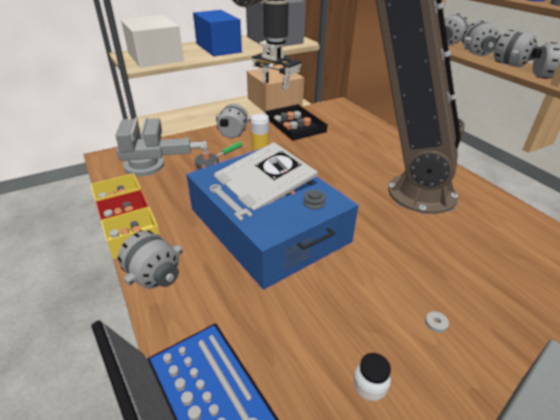

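View pics/wrist0.png

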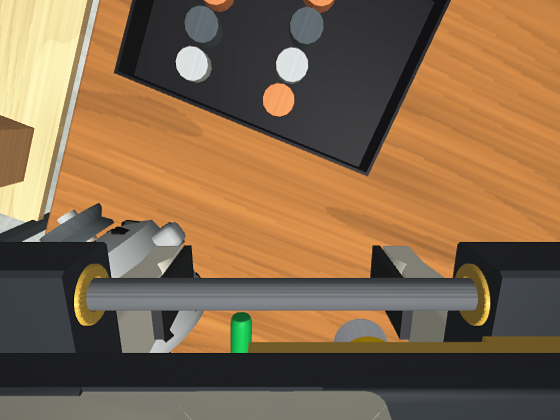

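The top view shows the tester around (300,195), with the cover's plate at (320,216) and the slot running roughly horizontally, i.e. along y. The pulley is at (255,221), the wrench at (297,150) and the can at (430,252). Next I'll measure these.

```bash
cat > h.py <<'E'
import numpy as np, cv2
from rig import robot
def K(ci): 
    return 210/np.tan(np.radians(ci['vfov']/2))
def pts(name,d,u,v,T=None):
    ci=robot.camera_info(name); f=K(ci)
    z=d[v,u]; p=np.stack([(u-ci['cx'])/f*z,(v-ci['cy'])/f*z,z],-1)
    M=np.linalg.inv(np.array(ci['view'])) if T is None else T
    return p@M[:3,:3].T+M[:3,3]
def wristT(R,p):
    T=np.eye(4);T[:3,:3]=R;T[:3,3]=p
    return T@np.array(robot.camera_info('wrist')['T_tool_cam'])
E
python3 - <<'E'
from h import *
im=cv2.imread('pics/top0.png'); d=np.load('pics/top0.npy')
vv,uu=np.mgrid[0:420,0:560]
P=pts('top',d,uu,vv)
for n,(u,v) in dict(plate=(311,207),slot=(318,216),pul=(255,213),can=(435,252),deck=(245,180),wr=(300,151),cov=(320,180),free=(320,238),bench=(180,300)).items(): print(n,(u,v),P[v,u].round(3))
hsv=cv2.cvtColor(im,cv2.COLOR_BGR2HSV)
m=cv2.inRange(hsv,(105,120,60),(125,255,255))
m[:, :212]=0; m[:,385:]=0; m[:125]=0;m[262:]=0
q=P[(m>0)&(abs(P[:,:,2]-.15)<.012)]
print(len(q),np.median(q[:,2]))
h=cv2.convexHull(q[:,:2].astype(np.float32)); r=cv2.minAreaRect(h); print(r,cv2.boxPoints(r).round(3))
cv2.imwrite('pics/topz.png',cv2.resize(im[120:270,200:400],None,fx=4,fy=4,interpolation=2))
E
```

```text
plate (311, 207) [ 0.524 -0.119  0.179]
slot (318, 216) [ 0.502 -0.14   0.159]
pul (255, 213) [0.506 0.035 0.171]
can (435, 252) [ 0.408 -0.452  0.189]
deck (245, 180) [0.601 0.068 0.151]
wr (300, 151) [ 0.686 -0.087  0.159]
cov (320, 180) [ 0.604 -0.145  0.158]
free (320, 238) [ 0.44  -0.144  0.188]
bench (180, 300) [0.244 0.276 0.003]
8262 0.14991901136024743
((0.565179169178009, -0.08548077940940857), (0.3151578903198242, 0.41901257634162903), 7.4434428215026855) [[ 0.382  0.102]
 [ 0.436 -0.314]
 [ 0.749 -0.273]
 [ 0.694  0.143]]
```

View pics/topz.png

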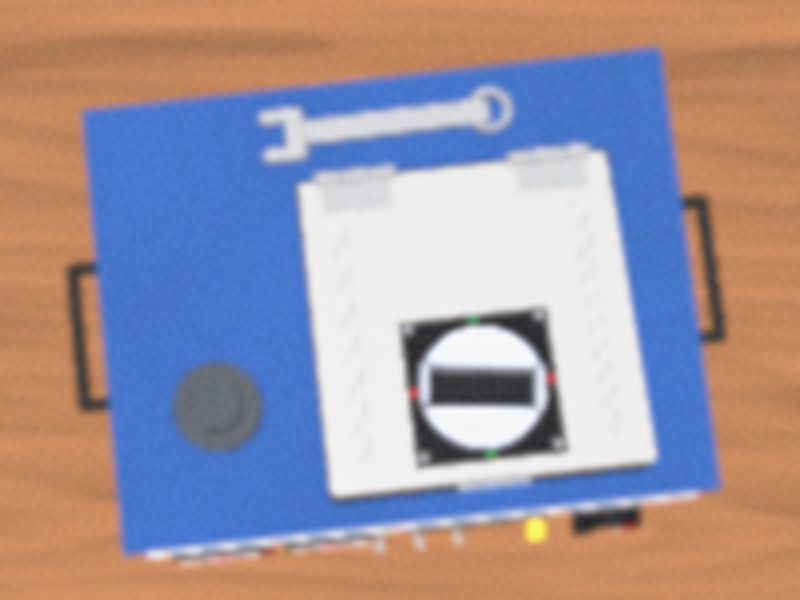

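The deck fit gives the tester centre at (0.565,-0.085) with a yaw of 7.4°. The plate comes out at about (0.50,-0.142) and the cover is open about 0.17 rad. I'll check the IK for both slot directions, then hover and look with the wrist camera.

```bash
cat >> h.py <<'E'
def down(deg):  # tool y axis at heading deg (world), pointing down
    a=np.radians(deg); y=np.array([np.cos(a),np.sin(a),0]); z=np.array([0,0,-1.]); x=np.cross(y,z)
    return np.stack([x,y,z],1)
E
python3 - <<'E'
from h import *
for base in (95,-85):
  for a in (base,base-90-15):
    for z in (.36,.134):
      q=robot.ik([.498,-.144,z],down(a)); print(a,z,None if q is None else np.round(q,1))
E
```

```text
95 0.36 [  5.6   2.1  -5.6   0.  -82.3 -90.6]
95 0.134 [  5.6  10.6 -26.3   0.  -53.1 -90.6]
-10 0.36 [  5.6   2.1  -5.6   0.  -82.3 164.4]
-10 0.134 [  5.6  10.6 -26.3   0.  -53.1 164.4]
-85 0.36 [  5.6   2.1  -5.6   0.  -82.3  89.4]
-85 0.134 [  5.6  10.6 -26.3   0.  -53.1  89.4]
-190 0.36 [  5.6   2.1  -5.6   0.  -82.3 -15.6]
-190 0.134 [  5.6  10.6 -26.3   0.  -53.1 -15.6]
```

Run:
```python
from h import *
p=robot.read_position()
robot.servo_line([p[0],p[1],.36],speed=.25)
robot.goto([.49,-.144,.36],down(-85))
R=robot.read_tcp_rot();p=robot.read_position()
im,d=robot.grab_frame('wrist'); cv2.imwrite('pics/w1.png',im[:,:,::-1]); np.save('pics/w1.npy',d); np.savez('pics/w1p.npz',R=R,p=p)
print(robot.read_t(),p,R.round(3).tolist(),robot.read_qpos(),robot.read_force())
```

```text
2.825 [ 0.489967   -0.144441    0.35982597] [[0.996, 0.086, -0.0], [0.086, -0.996, -0.0], [-0.0, 0.0, -1.0]] [ 5.62149476e+00  1.35327345e+00 -6.37848200e+00  4.71711023e-03
 -8.22891992e+01  8.92873532e+01] [-0.36499899 -0.8550957  -0.35454904]
```

View pics/w1.png

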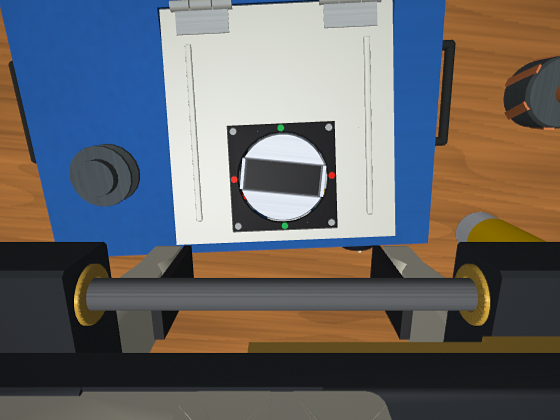

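The wrist view is clear: plate centre is near (284,177), the red dots are at (234,180) and (332,175), and the slot is turned a little clockwise. I'll fit these from the depth.

Run:
```python
from h import *
im=cv2.imread('pics/w1.png'); d=np.load('pics/w1.npy'); s=np.load('pics/w1p.npz')
T=wristT(s['R'],s['p']); vv,uu=np.mgrid[0:420,0:560]
P=pts('wrist',d,uu,vv,T)
hsv=cv2.cvtColor(im,cv2.COLOR_BGR2HSV)
def plane(q):
    for _ in range(3):
        c=np.median(q,0); c=q.mean(0); n=np.linalg.svd(q-c,full_matrices=False)[2][2]; n*=np.sign(n[2]); r=(q-c)@n; q=q[abs(r)<2.5*r.std()+1e-5]
    return c,n,r.std()
# cover face patches
q=P[60:115,215:350].reshape(-1,3); c,n,sd=plane(q); print('cover',c.round(4),n.round(4),sd,'tilt',np.arccos(n[2]), 'dir',np.degrees(np.arctan2(n[1],n[0])))
dk=P[60:135,70:150].reshape(-1,3); print('deck z',np.median(dk[:,2]), plane(dk)[1].round(4))
# height over cover plane
H=(P-c)@n
roi=np.zeros((420,560),bool); roi[130:225,232:333]=1
fl=roi&(H<-.010)&(H>-.02); print('floor H',np.median(H[fl]),fl.sum())
rim=roi&(H>.002); print('rim H',np.median(H[rim]),rim.sum())
# in-plane frame
ex=np.array([1,0,0])-n*n[0]; ex/=np.linalg.norm(ex); ey=np.cross(n,ex)
def ip(q): return np.stack([(q-c)@ex,(q-c)@ey],-1).astype(np.float32)
(cc,rr)=cv2.minEnclosingCircle(ip(P[rim])); pc=c+ex*cc[0]+ey*cc[1]; print('plate ctr',pc.round(4),rr)
r=cv2.minAreaRect(ip(P[fl])); fc=c+ex*r[0][0]+ey*r[0][1]-.015*n; print('floor',r,fc.round(4))
A=ip(P[fl]); w=np.linalg.svd(A-A.mean(0),full_matrices=False)[2][0]; D=w[0]*ex+w[1]*ey; print('slot dir',np.degrees(np.arctan2(D[1],D[0])))
for nm,lo,hi in (('red',(0,150,90),(8,255,255)),('green',(45,120,60),(80,255,255))):
    m=cv2.inRange(hsv,lo,hi)*roi.astype(np.uint8)
    k,l,st,ct=cv2.connectedComponentsWithStats(m)
    for i in range(1,k):
        if st[i,4]>5:
            u,v=ct[i].round().astype(int); print(nm,ct[i].round(1),st[i,4],P[v,u].round(4))
```

```text
cover [ 0.5841 -0.1371  0.1634] [0.1703 0.0215 0.9852] 0.0007139244982309645 tilt 0.1725306724951812 dir 7.201821600851043
deck z 0.15004270729399755 [ 1.3e-03 -1.0e-04  1.0e+00]
floor H -0.015052942467168328 2208
rim H 0.003909758160996572 6707
plate ctr [ 0.4985 -0.1441  0.1783] 0.06696990877389908
floor ((-0.07123459875583649, -0.008036267012357712), (0.07631926238536835, 0.0597820058465004), 89.54397583007812) [ 0.5114 -0.1452  0.1609]
slot dir -90.6573656795207
red [330.3 175. ] 29 [ 0.5062 -0.1906  0.183 ]
red [234.2 179.1] 35 [ 0.4944 -0.0978  0.1832]
red [243.6 196.5] 10 [ 0.4513 -0.0987  0.0749]
green [280.1 130.3] 7 [ 0.5442 -0.1386  0.1743]
green [284.5 223.1] 16 [ 0.4561 -0.15    0.1909]
```

Run:
```python
from h import *
im=cv2.imread('pics/w1.png'); d=np.load('pics/w1.npy'); s=np.load('pics/w1p.npz')
T=wristT(s['R'],s['p']); vv,uu=np.mgrid[0:420,0:560]
P=pts('wrist',d,uu,vv,T)
n=np.array([.1703,.0215,.9852]); c=np.array([.5841,-.1371,.1634]); H=(P-c)@n
rr=np.hypot(P[:,:,0]-.4985,P[:,:,1]+.1443)
m=((abs(H+.015)<.003)&(rr<.041)).astype(np.uint8)
m=cv2.morphologyEx(m,cv2.MORPH_OPEN,np.ones((3,3),np.uint8))
k,l,st,ct=cv2.connectedComponentsWithStats(m); i=1+st[1:,4].argmax(); q=P[l==i]; print(st[i],ct[i])
ex=np.array([1,0,0])-n*n[0]; ex/=np.linalg.norm(ex); ey=np.cross(n,ex)
A=np.stack([(q-c)@ex,(q-c)@ey],-1).astype(np.float32)
r=cv2.minAreaRect(A); b=cv2.boxPoints(r)
print(r,(c+b[:,:1]*ex+b[:,1:]*ey-.015*n).round(4)); f=c+ex*r[0][0]+ey*r[0][1]-.015*n; print(f, q.mean(0))
for k in range(4):
    e=b[k]-b[(k+1)%4]; D=e[0]*ex+e[1]*ey; print(np.linalg.norm(e),np.degrees(np.arctan2(D[1],D[0])))
w=np.linalg.svd(A-A.mean(0),full_matrices=False)[2][0]; D=w[0]*ex+w[1]*ey; print('slot dir',np.degrees(np.arctan2(D[1],D[0])))
cv2.imwrite('pics/w1z.png',cv2.resize(im[110:240,220:345],None,fx=4,fy=4))
```

```text
[ 245  159   76   36 2175] [282.46390805 176.88873563]
((-0.08607522398233414, -0.007977813482284546), (0.07618781924247742, 0.03009427897632122), 89.5544662475586) [[ 0.4816 -0.183   0.1669]
 [ 0.5113 -0.1833  0.1618]
 [ 0.5118 -0.1072  0.16  ]
 [ 0.4822 -0.1068  0.1651]]
[ 0.49672775 -0.14507892  0.1634518 ] [ 0.49683104 -0.14507319  0.16338717]
0.030094283 179.3319124193837
0.07618782 -90.43911863880784
0.030094283 -0.668087580616295
0.07618782 89.56088136119217
slot dir -90.53790661632773
```

View pics/w1z.png

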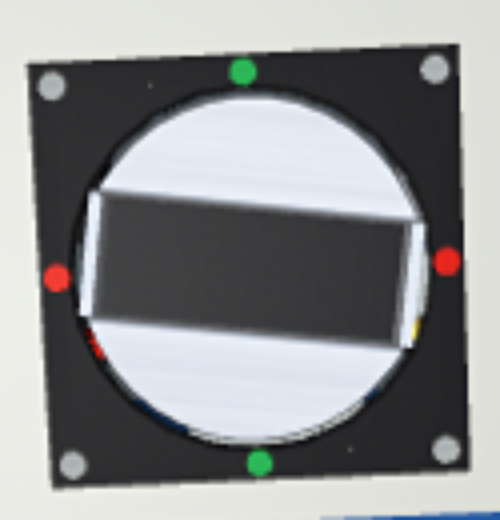

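The slot fit is 76 x 30 mm as specified, centred at (0.4968,-0.1451,0.1634) with heading -90.5°, so the fastener stands at about 0.14 rad. Next I'll close the fingers to a 68 mm outer span, insert them, and push down watching the force.

Run:
```python
from h import *
robot.move_gripper(26/88); print('grip',robot.read_grip_width()*88)
x,y=.4975,-.1449
robot.goto([x,y,.23],down(-90.5)); f0=robot.read_force(); print('f0',f0)
im,d=robot.grab_frame('wrist'); cv2.imwrite('pics/w2.png',im[:,:,::-1])
for z in (.19,.178,.172,.168,.165):
    robot.servo_line([x,y,z],speed=.08); F=robot.read_force()-f0; print(z,robot.read_position().round(4),F.round(2))
    if np.linalg.norm(F)>6: break
print(robot.read_t(),robot.read_qpos())
```

```text
grip 25.87111419693107
f0 [-0.38449261  0.28287769  0.32347093]
0.19 [ 0.4979 -0.145   0.1905] [ 1.23  0.45 -0.4 ]
0.178 [ 0.4973 -0.1449  0.1778] [ 0.36 -0.78  0.56]
0.172 [ 0.4973 -0.1449  0.1717] [ 0.17 -0.37 -0.41]
0.168 [ 0.4973 -0.1449  0.1677] [ 0.75 -0.73  0.14]
0.165 [ 0.4977 -0.1449  0.1651] [ 0.35 -0.51 -0.44]
6.2833 [ 5.48766547e+00  8.72214431e+00 -2.39622884e+01  6.96062671e-03
 -5.72923416e+01  8.40140759e+01]
```

View pics/w2.png

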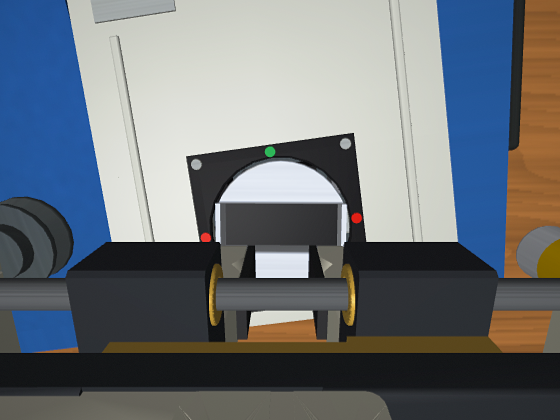

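The slot was centred under the fingers, spanning about 217–345 px with the fingers at about 235–335. The descent into the slot was contact-free, so I'll push down.

Run:
```python
from h import *
x,y=.4975,-.1449
for z in (.16,.155,.15,.145,.14,.137,.135,.134,.133,.132,.131):
    robot.servo_line([x,y,z],speed=.04); robot.dwell(.1); F=robot.read_force(); print(z,robot.read_position().round(4),F.round(2),robot.read_ft_torque().round(2))
    if F[2]>20: break
print(robot.read_t())
```

```text
0.16 [ 0.4974 -0.1449  0.1599] [ 0.22 -0.23 -1.07] [-0.11  0.1   0.06]
0.155 [ 0.4974 -0.1448  0.1549] [ 0.15 -0.92  0.  ] [-0.08  0.08  0.06]
0.15 [ 0.4975 -0.1449  0.15  ] [0.26 0.45 0.98] [-0.17  0.06  0.03]
0.145 [ 0.4976 -0.1449  0.1451] [ 0.32 -0.89  1.34] [-0.21 -0.04 -0.04]
0.14 [ 0.4978 -0.1449  0.1402] [ 1.54 -0.73  2.12] [-0.2  -0.32  0.  ]
0.137 [ 0.498  -0.1449  0.1373] [1.79 0.83 2.47] [-0.1  -0.81 -0.01]
0.135 [ 0.4981 -0.1449  0.1353] [ 4.39 -0.22  3.7 ] [ 0.03 -1.05  0.05]
0.134 [ 0.4981 -0.1449  0.1352] [ 0.12  2.78 12.48] [ 0.68  0.09 -0.01]
0.133 [ 0.4982 -0.1449  0.135 ] [-2.15  2.94 19.85] [1.33 1.22 0.01]
0.132 [ 0.4982 -0.145   0.1349] [-7.01  4.58 27.79] [ 1.95  2.39 -0.03]
9.9083
```

The cover is flush (the floor stops at z = 0.135 with about 28 N down). Now I'll turn it while keeping the same commanded press.

Run:
```python
from h import *
x,y=.4978,-.1449
print(robot.read_force().round(2))
h=-90.5; 
while h>-190:
    h-=6
    q=robot.ik([x,y,.1325],down(h)); robot.movej(q)
    F=robot.read_force(); M=robot.read_ft_torque(); R=robot.read_tcp_rot()
    a=np.degrees(np.arctan2(R[1,1],R[0,1]))
    print(round(h,1),round(a,1),robot.read_position().round(4),F.round(1),M.round(2))
    if F[2]<9 or F[2]>60 or (h<-170 and abs(M[2])>1.2): break
print(robot.read_t(),robot.read_qpos())
```

```text
[-7.01  4.58 27.79]
-96.5 -96.5 [ 0.4982 -0.145   0.135 ] [-5.8  3.5 24.7] [ 1.52  2.16 -0.15]
-102.5 -102.5 [ 0.4982 -0.1451  0.135 ] [-5.2  3.1 24.9] [ 1.36  2.1  -0.07]
-108.5 -108.5 [ 0.4982 -0.1451  0.135 ] [-5.8  3.7 24.8] [ 1.29  2.13 -0.12]
-114.5 -114.5 [ 0.4982 -0.1452  0.135 ] [-4.8  3.6 25.3] [ 1.15  2.17 -0.03]
-120.5 -120.5 [ 0.4981 -0.1453  0.135 ] [-5.   3.8 24.9] [ 1.    2.19 -0.16]
-126.5 -126.5 [ 0.4981 -0.1453  0.135 ] [-6.   3.3 24.6] [ 0.89  2.17 -0.13]
-132.5 -132.5 [ 0.498  -0.1454  0.135 ] [-5.9  2.3 24.3] [ 0.85  2.27 -0.1 ]
-138.5 -138.5 [ 0.498  -0.1454  0.135 ] [-6.3  2.4 25.1] [ 0.74  2.3  -0.09]
-144.5 -144.5 [ 0.4979 -0.1455  0.135 ] [-5.1  1.9 24.4] [ 0.69  2.31 -0.14]
-150.5 -150.5 [ 0.4979 -0.1455  0.135 ] [-6.1  2.1 25.8] [ 0.63  2.38 -0.08]
-156.5 -156.5 [ 0.4977 -0.1455  0.135 ] [-5.9  2.3 24.8] [ 0.64  2.46 -0.09]
-162.5 -162.5 [ 0.4977 -0.1455  0.135 ] [-6.9  1.7 25.8] [ 0.61  2.6  -0.1 ]
-168.5 -168.5 [ 0.4977 -0.1455  0.135 ] [-6.4  1.3 26. ] [ 0.59  2.65 -0.11]
-174.5 -174.5 [ 0.4978 -0.1456  0.135 ] [-6.   1.6 25.8] [ 0.32  2.39 -0.12]
-180.5 179.5 [ 0.4984 -0.1452  0.135 ] [-4.1  3.3 24.3] [1.11 1.75 0.04]
-186.5 174.1 [ 0.4986 -0.1448  0.1351] [-6.2  6.8 22.5] [2.29 2.07 4.79]
13.9083 [  5.59646845  10.53543401 -26.25477625   0.17991172 -53.13307339
 -11.65232499]
```

The torque jumped to 4.8 N m at -186°, so it's at the hard stop. I'll hold briefly, back off within the slack, lift out and look.

Run:
```python
from h import *
robot.dwell(.1)
x,y=.4978,-.1449
robot.movej(robot.ik([x,y,.1325],down(-174))); print(robot.read_force().round(1),robot.read_ft_torque().round(2))
for z in (.14,.16,.2): 
    robot.servo_line([x,y,z],speed=.06); print(robot.read_position().round(4),robot.read_force().round(1))
robot.servo_line([x-.05,y,.34],speed=.2)
R=robot.read_tcp_rot();p=robot.read_position()
im,d=robot.grab_frame('wrist'); cv2.imwrite('pics/w3.png',im[:,:,::-1]); np.save('pics/w3.npy',d); np.savez('pics/w3p.npz',R=R,p=p)
im,d=robot.grab_frame('top'); cv2.imwrite('pics/t3.png',im[:,:,::-1])
print(robot.read_t())
```

```text
[-4.6  6.5 24.3] [2.19 1.65 0.14]
[ 0.4971 -0.1449  0.1397] [0.3 0.6 3.5]
[ 0.4978 -0.1448  0.1603] [-0.3  0.1 -0.2]
[ 0.4976 -0.1449  0.1998] [ 0.8  0.2 -0.4]
16.9
```

View pics/w3.png

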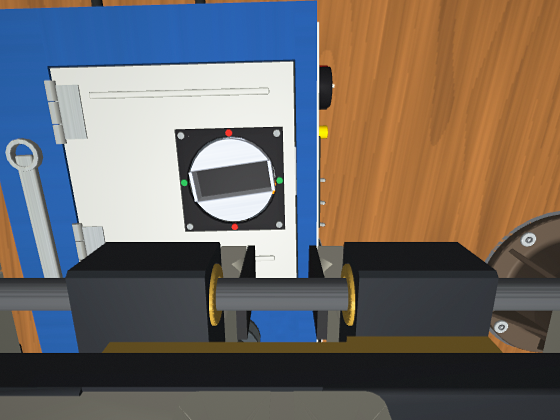

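The slot doesn't line up exactly with the green dots at (184,183) and (280,181). Friction from the pressed fingertips may have dragged it back while I backed off. I'll measure it.

```bash
cat > chk.py <<'E'
from h import *
def check(tag):
    im=cv2.imread(f'pics/{tag}.png'); d=np.load(f'pics/{tag}.npy'); s=np.load(f'pics/{tag}p.npz')
    T=wristT(s['R'],s['p']); vv,uu=np.mgrid[0:420,0:560]
    P=pts('wrist',d,uu,vv,T); rr=np.hypot(P[:,:,0]-.4985,P[:,:,1]+.1449)
    cov=P[(P[:,:,0]>.55)&(P[:,:,0]<.62)&(abs(P[:,:,1]+.13)<.05)&(abs(P[:,:,2]-.155)<.03)]
    c=cov.mean(0); n=np.linalg.svd(cov-c,full_matrices=False)[2][2]; n*=np.sign(n[2]); print('cover n',n.round(4),c.round(4),len(cov))
    H=(P-c)@n
    m=((abs(H+.015)<.004)&(rr<.043)).astype(np.uint8)
    m=cv2.morphologyEx(m,cv2.MORPH_OPEN,np.ones((3,3),np.uint8))
    k,l,st,ct=cv2.connectedComponentsWithStats(m); i=1+st[1:,4].argmax(); q=P[l==i]
    r=cv2.minAreaRect(q[:,:2].astype(np.float32)); b=cv2.boxPoints(r); print(r)
    for j in range(2):
        e=b[j]-b[j+1]; print(np.linalg.norm(e),np.degrees(np.arctan2(e[1],e[0])))
    hsv=cv2.cvtColor(im,cv2.COLOR_BGR2HSV)
    for nm,lo,hi in (('red',(0,150,90),(8,255,255)),('green',(45,120,60),(80,255,255))):
        mm=cv2.inRange(hsv,lo,hi)*(rr<.06).astype(np.uint8)
        k,l,st,ct=cv2.connectedComponentsWithStats(mm)
        cc=[]
        for i in range(1,k):
            if st[i,4]>5: u,v=ct[i].round().astype(int); print(nm,ct[i].round(1),st[i,4],P[v,u].round(4)); cc.append(P[v,u])
        if len(cc)==2: e=cc[0]-cc[1]; print(' dir',np.degrees(np.arctan2(e[1],e[0])))
E
python3 -c "
from chk import *; check('w3')"
```

```text
cover n [0.0084 0.002  1.    ] [ 0.5853 -0.1317  0.1503] 6624
((0.4975135624408722, -0.14358706772327423), (0.07519984245300293, 0.02807064726948738), 14.489151954650879)
0.02807065 104.48909
0.07519987 -165.51085
red [228.1 132.3] 40 [ 0.5033 -0.1927  0.1563]
red [234.4 226.3] 35 [ 0.4913 -0.0986  0.1557]
 dir -82.75057098502697
green [279. 180.] 36 [ 0.4501 -0.1514  0.1564]
green [183.9 182.2] 42 [ 0.5438 -0.1397  0.1563]
 dir -172.85302043332007
```

The cover is flush, but the slot is at -165.5° against -172.9° for the green dots. That's 0.13 rad short, so the loaded back-off did drag it. I'll reinsert with the tips off the floor, turn to the stop again and release without load.

Run:
```python
from h import *
x,y=.4975,-.1446
robot.goto([x,y,.22],down(-165.5)); f0=robot.read_force(); m0=robot.read_ft_torque()
z=.139
for zz in (.165,.15,z):
    robot.servo_line([x,y,zz],speed=.08); print(zz,(robot.read_force()-f0).round(1))
    if np.linalg.norm(robot.read_force()-f0)>8: raise SystemExit('blocked')
for h in (-170,-174,-178,-180,-182,-183,-184,-185,-186,-187):
    robot.movej(robot.ik([x,y,z],down(h))); M=robot.read_ft_torque()-m0; R=robot.read_tcp_rot()
    print(h,np.degrees(np.arctan2(R[1,1],R[0,1])).round(1),(robot.read_force()-f0).round(1),M.round(2),robot.read_position().round(4))
    if abs(M[2])>2: break
robot.dwell(.2)
robot.movej(robot.ik([x,y,z],down(-176))); print((robot.read_force()-f0).round(1),(robot.read_ft_torque()-m0).round(2))
for zz in (.16,.2): robot.servo_line([x,y,zz],speed=.08)
robot.servo_line([x-.05,y,.34],speed=.2); robot.dwell(.2)
R=robot.read_tcp_rot();p=robot.read_position()
im,d=robot.grab_frame('wrist'); cv2.imwrite('pics/w4.png',im[:,:,::-1]); np.save('pics/w4.npy',d); np.savez('pics/w4p.npz',R=R,p=p)
im,d=robot.grab_frame('top'); cv2.imwrite('pics/t4.png',im[:,:,::-1])
print(robot.read_t())
from chk import check; check('w4')
```

```text
0.165 [ 0.2  0.4 -0.2]
0.15 [-0.3  0.   0.6]
0.139 [ 0.6 -0.1  1.1]
-170 -169.9 [-0.1 -0.3 -0.5] [0.02 0.06 0.  ] [ 0.4977 -0.1446  0.1394]
-174 -173.8 [-0.7 -0.7  0.6] [-0.23  0.06  0.05] [ 0.4976 -0.1447  0.1392]
-178 -177.8 [-0.2  0.1  0.6] [-0.26  0.06  0.02] [ 0.4976 -0.1446  0.1391]
-180 -179.9 [-0.9 -1.   1. ] [-0.69  0.04  0.14] [ 0.4976 -0.1447  0.1391]
-182 178.1 [-0.5 -3.9  1.9] [-0.94  0.11  0.55] [ 0.4976 -0.1447  0.1391]
-183 177.1 [ 1.  -3.3  2.1] [-1.21  0.24  1.4 ] [ 0.4976 -0.1447  0.1392]
-184 176.1 [-0.1 -3.8  3. ] [-1.41  0.36  2.27] [ 0.4976 -0.1447  0.1391]
[-0.4 -0.3  0. ] [-0.03  0.14 -0.03]
23.4083
cover n [0.0077 0.0022 1.    ] [ 0.5853 -0.1317  0.1503] 6551
((0.4975927472114563, -0.14355595409870148), (0.07543189823627472, 0.02769395522773266), 7.267855167388916)
0.027693957 97.26784
0.075431876 -172.73215
red [226.1 134.1] 43 [ 0.5034 -0.1925  0.1553]
red [235.4 227.6] 33 [ 0.4916 -0.0981  0.156 ]
 dir -82.85496084603881
green [278.7 179.9] 39 [ 0.4497 -0.1512  0.1553]
green [183.9 185.6] 38 [ 0.5435 -0.1391  0.1571]
 dir -172.62597204214697
```

View pics/w4.png

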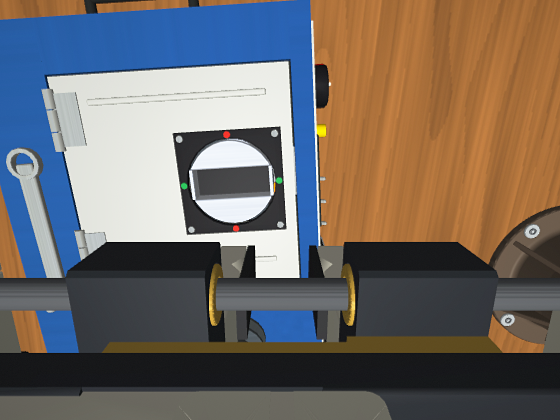

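View pics/t4.png

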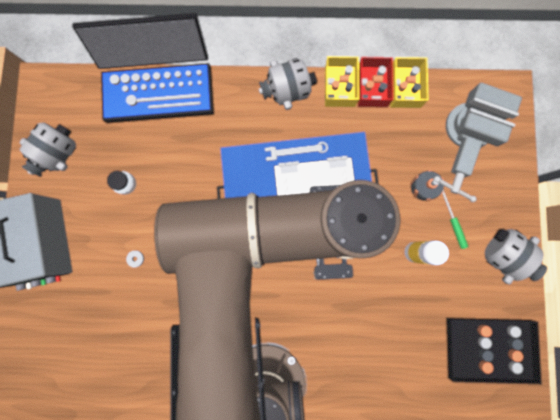

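The slot now lies on the green dots at (184,186) and (279,180), to within about 0.1°. I'll check the cover's flushness against the deck in the same frame, then hand in.

Run:
```python
from h import *
d=np.load('pics/w4.npy'); s=np.load('pics/w4p.npz'); vv,uu=np.mgrid[0:420,0:560]
P=pts('wrist',d,uu,vv,wristT(s['R'],s['p']))
for n,(u0,u1,v0,v1) in dict(cover_free=(284,290,90,230),cover_hinge=(95,130,110,220),deck_free=(297,303,40,220),deck_hinge=(15,40,80,140),deck_side=(100,280,20,50)).items():
    q=P[v0:v1,u0:u1].reshape(-1,3); print(n,np.median(q,0).round(4))
robot.job_done(); print(robot.read_t())
```

```text
cover_free [ 0.4436 -0.1721  0.1508]
cover_hinge [ 0.6167 -0.1549  0.1502]
deck_free [ 0.4331 -0.2013  0.1499]
deck_hinge [ 0.6946 -0.2022  0.15  ]
deck_side [ 0.5391 -0.2783  0.1499]
the job is handed in; nothing more can be done
the job is handed in; nothing more can be done
```

The cover is shut and locked, and I've handed the job in; no verdict is reported.

- **Pressing and turning:** I put the fingertips in the slot, pushed the cover flush with about 25 N, and turned the fastener clockwise to its hard stop (4.8 N m).
- **What went wrong:** The first check failed. Backing the fingers off while still pressing dragged the slot about 0.13 rad back from the stop.
- **How I fixed it:** I went back into the slot with the tips clear of its floor, turned to the stop again and lifted out without load.
- **Last checks:**
  - The slot is within about 0.1° of the green dots.
  - The cover's free edge measures 0.8–0.9 mm above the deck, which is about 0.004–0.005 rad. A plane fit to the cover gave 0.008 rad. Both are inside the 0.015 rad limit.
  - The hand was clear of the tester, with the fingertips at about 0.34 m height.
- **Loose parts:** In the last top view the wrench, can, screwdriver, bearing and jar look unmoved. The arm hid the pulley there, so I didn't confirm its position, but nothing in the readings suggested contact with it. I never checked the rotor against its starting position.
- **Time:** The clock stood at 23.4 s just before I handed in.

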